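Find the box socket that fits the sunken clamp nut

TASK

Find which of the three six-sided box sockets on the wooden tray fits the hex nut sunk in the middle boss of the blue clamp bed: try them on that nut, and stand any that does not fit upright on the tray again. When one slides fully home over the nut, keep it there upright and finish while still gripping it, without letting go. Leave the drive adapter and the other things on the table where they are.

Things in the scene. Friction and masses are not known exactly. Their poses are not given: they have to be found in the camera images.
- middle_nut (a point): The hex nut to fit, fixed upright on the floor of the middle boss's counterbore; 16 mm high, top edge chamfered 1.2 mm a side. Its size (small, medium or large) changes from start to start and is not told. This point: on the nut's axis, on the counterbore's floor, 56 mm above the work surface, where the mouth of a seated socket rests. z up; the nut's flat normals lie at 0, 60, 120 degrees from x.
- middle_rim (a point): Centre of the middle boss's rim, 78 mm above the work surface, straight above middle_nut. The counterbore is round and 22 mm deep; the nut's top is 6 mm below the rim. Only the right socket enters and goes down over the nut, with about 0.75 mm play a side: a bigger socket is stopped on this rim, a smaller one on top of the nut.
- bed: Fixed blue clamp bed, 310 x 110 mm, top 50 mm above the work surface. Along its x axis stand three dark steel bosses in a row, 90 mm apart, each 68 mm across and 28 mm high: one with a small nut, one medium, one large, in changing order. Only the middle boss is the job. Origin: centre of its underside, below middle_nut.
- tray: Fixed dark wooden board, 210 x 210 x 20 mm, on which the sockets and the drive adapter stand at the corners of a 95 mm square, in changing order. Origin: centre of its underside (top 20 mm above it).
- socket_small: The small of three plain steel box sockets: a six-sided bar standing upright, mouth down, 75 mm high, 23.5 mm across the outer flats (27 mm corners). The lower end has a hexagonal hole 17.5 mm across flats, 30 mm deep, parallel to the outer flats; black square mark on top. Origin: centre of the mouth (underside), z up. Flat normals at 0, 60, 120 degrees from x.
- socket_medium: The medium of three plain steel box sockets: a six-sided bar standing upright, mouth down, 75 mm high, 29.5 mm across the outer flats (34 mm corners). The lower end has a hexagonal hole 23.5 mm across flats, 30 mm deep, parallel to the outer flats; black square mark on top. Origin: centre of the mouth (underside), z up. Flat normals at 0, 60, 120 degrees from x.
- socket_large: The large of three plain steel box sockets: a six-sided bar standing upright, mouth down, 75 mm high, 35.5 mm across the outer flats (41 mm corners). The lower end has a hexagonal hole 29.5 mm across flats, 30 mm deep, parallel to the outer flats; black square mark on top. Origin: centre of the mouth (underside), z up. Flat normals at 0, 60, 120 degrees from x.
- adapter: Bystander: round steel drive adapter, 26 mm across, 30 mm high with a 12 mm square tang on top, standing on the tray beside the sockets. Origin: centre of its underside.
- tin: Bystander: ribbed tin can, 91 mm across, 95 mm high. Origin: centre of its underside.
- hammer: Bystander: hammer with wooden handle lying flat, 260 mm long along its x axis, head at +x. Origin: middle of its underside.
- screwdriver: Bystander: screwdriver with a blue handle lying along its x axis, 200 mm long. Origin: middle of its underside.
- wrench: Bystander: flat steel spanner lying along its x axis, 180 mm long. Origin: middle of its underside.
- oil_bottle: Bystander: white oil bottle, 56 mm across, 150 mm high, upright. Origin: centre of its underside.
- die_board: Bystander: piece of plywood cutting die, 130 x 100 x 24 mm, lying flat. Origin: centre of its underside.
Things that resemble listed ones, but are neither listed nor needed, are in the scene too. Leave any pink or yellow look-alike of the socket_medium alone.

How it is judged:
By the outcome, as a careful person would: the job done as asked, in the order asked, and still so for the second after the job is handed in, while the arm keeps its last pose, push and grip.
It also fails if it takes over 64 s, if anything falls off the work surface, if the arm or the gripper's body presses on something with over 40 N, if the wrist force passes 120 N, or if a joint passes its speed limit or range.

ROBOT

A 6-joint arm with a two-finger parallel gripper is mounted at the origin on the work surface. World frame = base frame: x ahead of the robot, y to its left, z up, the work surface at z = 0. Lengths are in m, angles in rad, forces in N, time in s.
With the tool pointing down it reaches from about 0.225 to 0.875 m from the base axis. Payload 3.4 kg.
Tool frame: the origin (TCP) lies at the very end of the fingers, on their centre line; the grasp point (between the pads) lies 19 mm behind it; z points along the fingers, x is the direction in which the jaws open and shut, and the axes are right-handed (so a half turn about z gives the same grasp; the last joint's range is limited). The gripper opens to 85 mm and grips with 20 to 120 N. Pads are 22 mm wide; open, the fingers measure 114 mm over their backs; the gripper's body (76 mm by 85 mm) begins 54 mm behind the grasp point. The pads swing forward as they close: fully open they stand 13 mm farther back than shut.
Start: joints at [-1.392, 0.276, 1.505, -0, 1.361, -0.121], TCP at [0.17, -0.549, 0.231] pointing down, gripper open.
Joint ranges: [-2.89, 2.89], [-0.75, 2.08], [0.22, 2.7], [-1.18, 4.32], [0.11, 2.71], [-2.7, 2.7]. Speed limits (rad/s): [2.57, 2.57, 3.14, 3.14, 3.14, 3.14].

INTERFACE

Orientations are given as a unit quaternion [w, x, y, z].
In Python, from rig import manip gives the robot as it stands.
- The arm moves only by the tool carry_out, never from a script. Its argument "series" is a list of rows, each a list of 2 entries, a list of its own where there are three numbers: the shift along the tool's x, y, z in mm, then the turn about the tool's z in degrees. A call has 1 to 10 rows; each row shifts and turns the pose as measured when the row begins, along the tool's axes as they then stand; what a row does not reach is not made up. A row lasts 1/12 s, in which the tool goes at most 41.7 mm and 7.16 degrees, less where a joint would pass 70% of its speed; a pose out of reach is approached as far as the arm can. A call is refused whole if a number of a shift passes 41.7 or a number of a turn 7.16, either way. A call with a gripper value outside its range is refused whole. "fingers" is the finger opening in mm, from 0 to 85.4, set as the call begins (left out, the last holds). The fingers move at their own pace and stop on an object; "squeeze" is the grip in N (left out, the last holds). Time passes only in rows, so rows that do not move let the fingers close. It gives the time, the measured TCP pose, the force and the opening at its end, in the units of the state.
- manip.get_state(): the state, without advancing time (a new reading comes with each control period).
- manip.get_image(name): name is "scene" or "top"; returns a dict with "frame" (384x512x3 uint8, blue, green, red), "K" (3x3 intrinsics, pixels), "rvec" (rotation vector, rad) and "tvec" (3), from world to camera coordinates, as OpenCV has them. Camera axes: x right, y down, z forward; pixel columns grow to the right and rows downward; lengths in m; the calibration is good to about 2 mm. A picture is of the moment at which its call begins. There is no depth.
- manip.sign_off(): hands the job in, once; it reports no verdict.
The state is a dict: "clock": time; "qpos": joint angles; "qd": joint speeds; "effort": joint torques, N m; "position": TCP position; "ee_rot": TCP orientation; "contact_force": force on the tool from outside, world axes, zero at the start; "moment": the same for the moment, N m; "width": finger opening in m.
Only numpy, scipy, OpenCV 4.12 (cv2) and the standard library are available. Lean on these libraries where they do the work, as an engineer would, in place of code of your own. Each camera call takes 0.05 s, during which the arm holds its last target. There are 200 camera calls.

## Working session

There is one attempt and no reset: what is moved stays moved. The work goes in short steps, Python scripts to look and compute and a tool call to move; the robot and the scene stay as the last step left them, time stands still between calls to the robot, and variables do not carry over. Pictures are saved under pics/ and viewed, about 8 in all and at most 12, crops included, and the job is handed in when it is done.

Besides the shell and the picture viewer there is one more tool, called after "Emit:" as a command line: name --argument value ..., lists and objects as JSON in quotes. carry_out: Moves the arm, as the interface text tells. Its arguments: {"type":"object","properties":{"series":{"type":"array","items":{"type":"array"}},"fingers":{"type":"number"},"squeeze":{"type":"number"}},"required":["series"]}

```bash
mkdir -p pics
cat > h.py <<'E'
import cv2,numpy as np
from rig import manip
def cam(n):
    d=manip.get_image(n); return d
def ray(d,uv,z):
    R,_=cv2.Rodrigues(np.array(d["rvec"],float)); t=np.array(d["tvec"],float).ravel()
    c=-R.T@t; v=R.T@np.linalg.inv(d["K"])@np.array([uv[0],uv[1],1.]); return (c+v*(z-c[2])/v[2])[:2]
def proj(d,p):
    return cv2.projectPoints(np.array(p,float).reshape(-1,3),np.array(d["rvec"],float),np.array(d["tvec"],float),np.array(d["K"],float),None)[0].reshape(-1,2)
E
python3 - <<'E'
from h import *
s=manip.get_state();print(s)
for n in("top","scene"):
    d=cam(n);cv2.imwrite(f"pics/{n}0.png",cv2.resize(d["frame"],(800,600),interpolation=cv2.INTER_CUBIC));np.savez(f"{n}0.npz",**d)
    R,_=cv2.Rodrigues(np.array(d["rvec"],float));print(n,d["K"],-R.T@np.array(d["tvec"]).ravel())
E
```

```text
{'clock': 0.0, 'qpos': array([-1.39202806e+00,  2.76565421e-01,  1.50616462e+00, -5.55010626e-06,
        1.36068420e+00, -1.20985410e-01]), 'qd': array([-0.00209309,  0.00018949, -0.00035697,  0.00016673, -0.00120029,
        0.00023929]), 'effort': array([ 7.29921885e-04, -4.16776013e+01, -2.45806378e+01, -4.65205142e-05,
        1.07748405e-02,  9.84506045e-06]), 'position': array([ 0.16969268, -0.54882274,  0.23044403]), 'ee_rot': array([-6.23180856e-04,  8.04762359e-01, -5.93596425e-01, -6.64225270e-04]), 'contact_force': array([ 0.23341583,  0.64987369, -0.71599357]), 'moment': array([ 0.00834304, -0.03443217, -0.01339899]), 'width': 0.08542108657940652}
top [[445.22448657   0.         260.67310605]
 [  0.         445.22448657 197.94670162]
 [  0.           0.           1.        ]] [0.43340777 0.0089485  1.54464672]
scene [[365.41531241   0.         257.46031189]
 [  0.         365.41531241 189.4453343 ]
 [  0.           0.           1.        ]] [1.06195065 0.43871066 0.93664735]
```

View pics/top0.png

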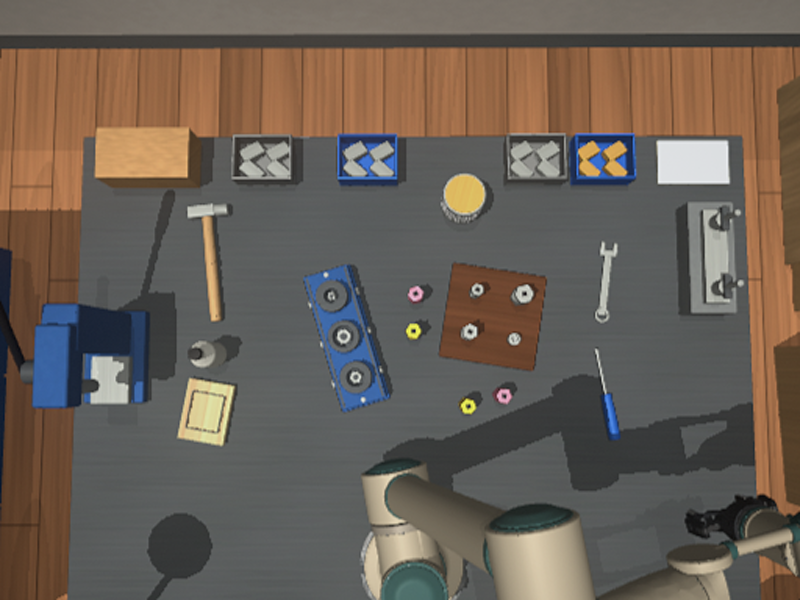

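View pics/scene0.png

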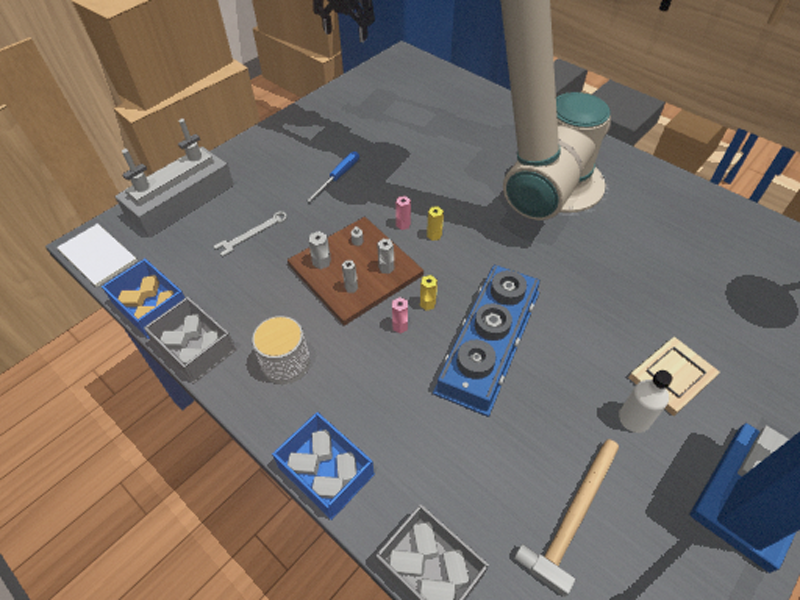

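Run:
```python
from h import *
d=np.load("top0.npz");f=d["frame"]
a=cv2.resize(f[165:270,190:252],None,fx=5.7,fy=5.7,interpolation=cv2.INTER_CUBIC)
b=cv2.resize(f[165:270,275:355],None,fx=5.6,fy=5.7,interpolation=cv2.INTER_CUBIC)
cv2.imwrite("pics/crop1.png",np.hstack([a,b]))
s=np.load("scene0.npz");g=s["frame"]
a=cv2.resize(g[165:265,275:350],None,fx=5,fy=5,interpolation=cv2.INTER_CUBIC)
b=cv2.resize(g[135:210,180:275],None,fx=4,fy=5*100/75*.8*.0+5,interpolation=cv2.INTER_CUBIC)
b=cv2.copyMakeBorder(b,0,a.shape[0]-b.shape[0],0,0,cv2.BORDER_CONSTANT)
cv2.imwrite("pics/crop2.png",np.hstack([a,b]))
```

```text
(no output)
```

View pics/crop1.png

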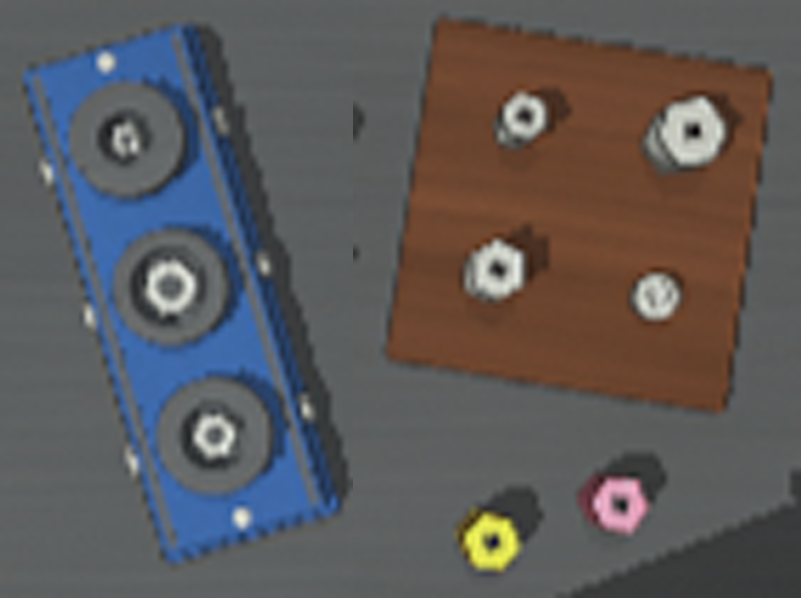

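View pics/crop2.png

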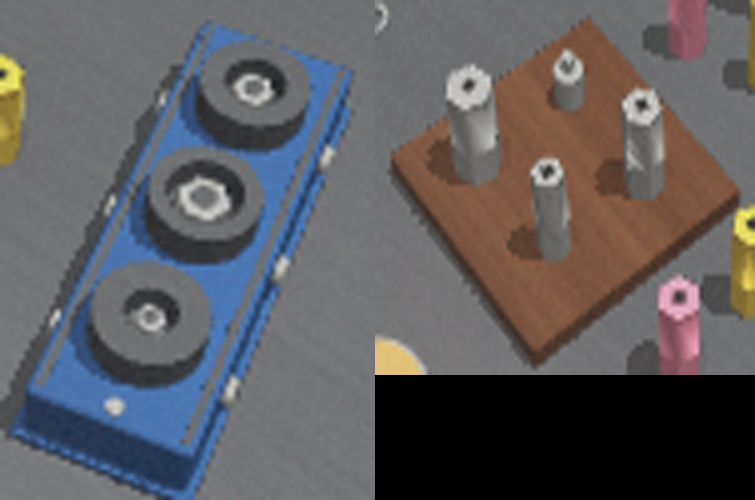

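```bash
cat > meas.py <<'E'
from h import *
d=np.load("top0.npz");s=np.load("scene0.npz")
def masks(f,kind):
    h=cv2.cvtColor(f,cv2.COLOR_BGR2HSV).astype(int);H,S,V=h[...,0],h[...,1],h[...,2]
    if kind=="wood":return ((H<15)&(S>90)&(V<150)).astype(np.uint8)
    if kind=="blue":return ((H>100)&(H<125)&(S>110)).astype(np.uint8)
    if kind=="bright":return ((S<40)&(V>150)).astype(np.uint8)
    if kind=="boss":return ((S<60)&(V>70)&(V<125)).astype(np.uint8)
def sub(f,r,k,up=8):
    x0,y0,x1,y1=r;g=cv2.resize(f[y0:y1,x0:x1],None,fx=up,fy=up,interpolation=cv2.INTER_CUBIC)
    return masks(g,k),lambda p:(np.array(p,float)+.5)/up-.5+np.array([x0,y0])
def hexfit(d,r,z,k="bright"):
    m,tf=sub(d["frame"],r,k)
    c=max(cv2.findContours(m,0,2)[0],key=cv2.contourArea);hull=cv2.convexHull(c)[:,0]
    w=np.array([ray(d,tf(p),z) for p in hull],np.float32)*1000
    M=cv2.moments(w.reshape(-1,1,2));c0=np.array([M['m10'],M['m01']])/M['m00']
    area=M['m00']
    # dense support function
    th=np.radians(np.arange(0,360,1));sup=np.array([((w-c0)@[np.cos(t),np.sin(t)]).max() for t in th])
    F=(sup*np.exp(-6j*th)).mean();corner=(-np.angle(F)/6)*180/np.pi
    return c0,area,np.sqrt(area*2/np.sqrt(3)),corner%60,abs(F),(sup[:180]+sup[180:]).min()
E
python3 - <<'E'
from meas import *
f=d["frame"]
# tray
for n,q,r,z in(("tray",d,(278,160,355,245),.02),("trayS",s,(180,135,275,210),.02)):
    m,tf=sub(q["frame"],r,"wood");c=np.vstack(cv2.findContours(m,0,2)[0]);c=max(cv2.findContours(cv2.morphologyEx(m,3,np.ones((60,60))),0,2)[0],key=cv2.contourArea)
    w=np.array([ray(q,tf(p[0]),z) for p in c],np.float32)*1000
    print(n,cv2.minAreaRect(w))
for n,q,r,z in(("bed",d,(190,165,252,270),.05),):
    m,tf=sub(q["frame"],r,"blue");c=max(cv2.findContours(cv2.morphologyEx(m,3,np.ones((60,60))),0,2)[0],key=cv2.contourArea)
    w=np.array([ray(q,tf(p[0]),z) for p in c],np.float32)*1000
    print(n,cv2.minAreaRect(w))
R=lambda u,v,n:(u-n,v-n,u+n+1,v+n+1)
for n,u,v in(("small",306,185),("large",336,188),("med",301,212),("adapter",330,217)):print(n,hexfit(d,R(u,v,9),.095 if n!="adapter" else .05))
for n,u,v in(("nut1",212,189),("nut2",220,215),("nut3",228,241)):print(n,hexfit(d,R(u,v,8),.072))
for n,u,v in(("largeS",int(180+94/4),int(135+88/5)),):print(n,hexfit(s,R(u,v,7),.095))
for n,u,v in(("nutmidS",int(275+204/5),int(165+198/5)),("nutlowS",int(275+151/5),int(165+318/5)),("nuttopS",int(275+253/5),int(165+88/5))):print(n,hexfit(s,R(u,v,5),.072))
E
```

```text
tray ((540.4188842773438, -169.11732482910156), (222.18515014648438, 209.98193359375), 81.05473327636719)
trayS ((547.623779296875, -163.629150390625), (226.57472229003906, 219.5562286376953), 80.90906524658203)
bed ((493.3439636230469, 138.73622131347656), (306.75921630859375, 118.0248031616211), 16.929601669311523)
small (array([ 591.78863863, -133.79835946]), 416.21513938717544, np.float64(21.922678794617383), np.float64(14.325607062638806), np.float64(0.1081926576465072), np.float64(22.492387065296715))
large (array([ 582.65470404, -231.72779941]), 996.8208738556132, np.float64(33.92682713884033), np.float64(38.77464658361793), np.float64(0.25454841003602846), np.float64(34.21555785037503))
med (array([ 503.40037072, -117.72319664]), 672.9620851625223, np.float64(27.875969616248117), np.float64(2.136381269791926), np.float64(0.25355324836347065), np.float64(26.90821075439453))
adapter (array([ 489.22610001, -216.37216482]), 462.78836764907464, np.float64(23.116703425878907), np.float64(37.76913932673763), np.float64(0.06544377669551171), np.float64(23.65565426563454))
nut1 (array
[... 632 characters left out ...]
oat64(34.53523842920096), np.float64(37.59582431292327), np.float64(0.2697679934507852), np.float64(34.641268542519896))
nutmidS (array([494.18032437, 149.944021  ]), 634.4445486289915, np.float64(27.066463785904464), np.float64(47.30357606001025), np.float64(0.20409770999004337), np.float64(27.40083231052312))
nutlowS (array([579.51787937, 176.23058867]), 172.1973633901216, np.float64(14.100935721222939), np.float64(58.52741961293095), np.float64(0.011616375507734089), np.float64(13.900828510259394))
nuttopS (array([408.43315338, 123.59356033]), 377.12761951668654, np.float64(20.867905148663187), np.float64(49.21930986987566), np.float64(0.12888392487156544), np.float64(21.457246125294127))
```

Emit:
carry_out --series '[[[-13, -35, 0], 0], [[-13, -35, 0], 0], [[-13, -35, 0], 0], [[-13, -35, 0], 0], [[-13, -35, 0], 0], [[-13, -35, 0], 0], [[-13, -35, 0], 0], [[-13, -35, 0], 0], [[-13, -35, 0], 0], [[-13, -35, 0], 0]]'

```text
clock: 0.93
position: [0.4707, -0.3176, 0.2243]
ee_rot: [0.0, 0.8, -0.6, -0.005]
contact_force: [0.5, -0.5, -0.6]
width: 0.0853
```

Emit:
carry_out --series '[[[-13, -35, 10], 0], [[-13, -35, 10], 0], [[-13, -35, 10], 0], [[0, 0, 10], -7], [[0, 0, 10], -7], [[0, 0, 10], -6.5]]'

```text
clock: 1.43
position: [0.5724, -0.2387, 0.1612]
ee_rot: [-0.002, 0.899, -0.439, -0.002]
contact_force: [-0.6, -0.5, -0.1]
width: 0.0853
```

```bash
cat >> h.py <<'E'
def to(x,y,z,yaw=None):
    s=manip.get_state();w,a,b,c=s["ee_rot"]
    from scipy.spatial.transform import Rotation as Ro
    R=Ro.from_quat([a,b,c,w]).as_matrix();p=np.array(s["position"])*1000
    ps=np.degrees(np.arctan2(R[1,0],R[0,0]))
    print("t",round(s["clock"],2),"pos",p.round(2),"yaw",ps.round(2),"zax",R[:,2].round(4),"F",np.round(s["contact_force"],1),"w",round(s["width"]*1000,2),"j6",round(s["qpos"][5],2))
    print("shift",(R.T@(np.array([x,y,z])-p)).round(2),"turn",None if yaw is None else round(-((yaw-ps+30)%60-30),2) )
E
python3 -c "
from h import *
to(582.2,-230.7,130,-52)"
```

```text
t 1.43 pos [ 572.44 -238.7   161.17] yaw -52.03 zax [-0.0025  0.0061 -1.    ] F [-0.6 -0.5 -0.1] w 85.29 j6 0.4
shift [ -0.11 -12.56  31.2 ] turn -0.03
```

Emit:
carry_out --series '[[[0, -12.5, 10], 0], [[0, 0, 15], 0], [[0, 0, 0], 0]]'

```text
clock: 1.68
position: [0.5823, -0.2278, 0.1313]
ee_rot: [-0.003, 0.898, -0.44, -0.006]
contact_force: [-0.8, -1.4, -0.3]
width: 0.0856
```

```bash
python3 -c "
from h import *
to(582.2,-230.7,56,-52)"
```

```text
t 1.68 pos [ 582.31 -227.84  131.26] yaw -52.18 zax [-0.0076  0.0097 -0.9999] F [-0.8 -1.4 -0.3] w 85.6 j6 0.42
shift [ 3.12  1.84 75.23] turn -0.18
```

Emit:
carry_out --series '[[[3, 2, 10], 0], [[0, 0, 20], 0], [[0, 0, 15], 0], [[0, 0, 0], 0], [[0, 0, 0], 0]]'

```text
clock: 2.1
position: [0.5847, -0.2319, 0.0846]
ee_rot: [-0.003, 0.896, -0.444, -0.004]
contact_force: [0.1, -0.2, 0.4]
width: 0.0857
```

```bash
python3 -c "
from h import *
to(582.2,-230.7,56,-52)"
```

```text
t 2.1 pos [ 584.71 -231.93   84.63] yaw -52.7 zax [-0.0045  0.0088 -1.    ] F [ 0.1 -0.2  0.4] w 85.66 j6 0.43
shift [-2.22  1.3  28.65] turn -0.7
```

Emit:
carry_out --series '[[[-1.5, 1, 8], -0.7], [[-1, 0, 10], 0], [[0, 0, 10], 0], [[0, 0, 0], 0]]'

```text
clock: 2.43
position: [0.5838, -0.2317, 0.0572]
ee_rot: [-0.003, 0.898, -0.439, -0.001]
contact_force: [0.4, 0.9, -0.4]
width: 0.0853
```

```bash
python3 -c "
from h import *
to(582.2,-230.7,56,-52)"
```

```text
t 2.43 pos [ 583.76 -231.75   57.18] yaw -52.08 zax [ 4.0e-04  6.2e-03 -1.0e+00] F [ 0.4  0.9 -0.4] w 85.33 j6 0.41
shift [-1.78  0.59  1.19] turn -0.08
```

Emit:
carry_out --series '[[[-1.8, 0.6, 1], 0], [[0, 0, 0], 0], [[0, 0, 0], 0]]'

```text
clock: 2.68
position: [0.582, -0.2306, 0.0558]
ee_rot: [-0.003, 0.898, -0.439, -0.001]
contact_force: [0.2, -0.7, 0.3]
width: 0.0855
```

Emit:
carry_out --series '[[[0, 0, 0], 0], [[0, 0, 0], 0], [[0, 0, 0], 0], [[0, 0, 0], 0], [[0, 0, 0], 0], [[0, 0, 0], 0], [[0, 0, 0], 0], [[0, 0, 0], 0]]' --fingers 20 --squeeze 25

```text
clock: 3.35
position: [0.5829, -0.231, 0.0573]
ee_rot: [-0.003, 0.898, -0.439, 0.0]
contact_force: [-0.3, 0.8, -0.2]
width: 0.0351
```

```bash
python3 -c "
from h import *
to(582.2,-230.7,56,-52)
print(manip.get_state()['moment'])
to(582.2,-230.7,56,-52)
"
```

```text
t 3.35 pos [ 582.9  -230.97   57.26] yaw -52.1 zax [ 0.0028  0.0049 -1.    ] F [-0.3  0.8 -0.2] w 35.13 j6 0.41
shift [-0.64  0.39  1.26] turn -0.1
[-0.04474055 -0.02687595 -0.01476465]
t 3.35 pos [ 582.9  -230.97   57.26] yaw -52.1 zax [ 0.0028  0.0049 -1.    ] F [-0.3  0.8 -0.2] w 35.13 j6 0.41
shift [-0.64  0.39  1.26] turn -0.1
```

Emit:
carry_out --series '[[[0, 0, 0], 0], [[0, 0, 0], 0], [[0, 0, 0], -7], [[0, 0, 0], -7], [[0, 0, 0], -7], [[0, 0, 0], -7], [[0, 0, 0], -7], [[0, 0, 0], -7], [[0, 0, 0], -7], [[0, 0, 0], -7]]' --fingers 70

```text
clock: 4.18
position: [0.5834, -0.2313, 0.0579]
ee_rot: [-0.002, 0.999, 0.047, 0.002]
contact_force: [-0.1, 0.1, -1.0]
width: 0.0699
```

```bash
python3 -c "
from h import *
to(582.9,-231,57,8)
"
```

```text
t 4.18 pos [ 583.42 -231.29   57.87] yaw 5.34 zax [ 0.0039  0.0043 -1.    ] F [-0.1  0.1 -1. ] w 69.93 j6 -0.59
shift [-0.5  -0.33  0.87] turn -2.66
```

Emit:
carry_out --series '[[[-0.5, -0.3, 1], -2.7], [[0, 0, 0], 0]]'

```text
clock: 4.35
position: [0.583, -0.2311, 0.057]
ee_rot: [-0.002, 0.997, 0.073, 0.002]
contact_force: [-0.1, -0.1, 0.2]
width: 0.0698
```

Emit:
carry_out --series '[[[0, 0, 0], 0], [[0, 0, 0], 0], [[0, 0, 0], 0], [[0, 0, 0], 0], [[0, 0, 0], 0], [[0, 0, 0], 0], [[0, 0, 0], 0]]' --fingers 20 --squeeze 40

```text
clock: 4.93
position: [0.583, -0.2313, 0.0573]
ee_rot: [-0.002, 0.998, 0.071, 0.002]
contact_force: [-0.2, 0.6, 0.8]
width: 0.0351
```

Run:
```python
from h import *
to(582.9,-231,120,17.2)
for n in("top","scene"):
    d=cam(n);np.savez(f"{n}1.npz",**d)
    u,v=proj(d,[.5829,-.231,.08])[0];u,v=int(u),int(v)
    c=d["frame"][v-32:v+32,u-30:u+30];cv2.imwrite(f"pics/g{n}.png",cv2.resize(c,(390,416),interpolation=cv2.INTER_CUBIC))
cv2.imwrite("pics/g.png",np.hstack([cv2.imread("pics/gtop.png"),cv2.imread("pics/gscene.png")]))
```

```text
t 4.93 pos [ 583.   -231.3    57.31] yaw 8.09 zax [ 0.0041  0.0039 -1.    ] F [-0.2  0.6  0.8] w 35.12 j6 -0.64
shift [  0.23  -0.52 -62.69] turn -9.11
```

View pics/g.png

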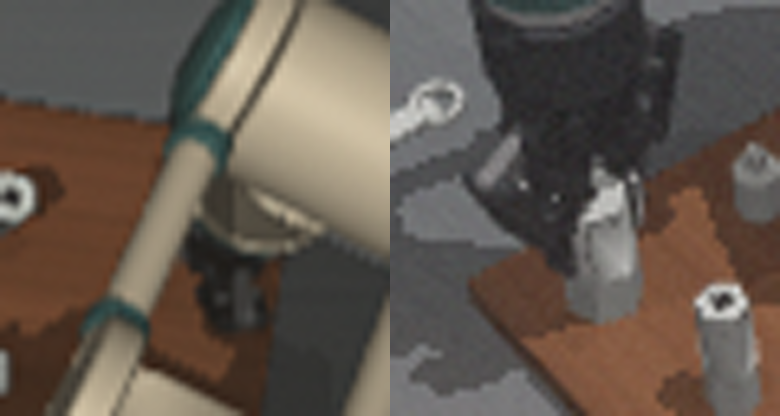

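Emit:
carry_out --series '[[[0, 0, 0], 0], [[0, 0, -8], 0], [[0, 0, -15], 0], [[0, 0, -22], 0], [[0, 0, -25], 0], [[0, 0, -25], 0], [[0, 0, -20], 0], [[0, 0, -8], 0], [[0, 0, 0], 0]]' --squeeze 70

```text
clock: 5.78
position: [0.58, -0.2302, 0.184]
ee_rot: [-0.005, 0.998, 0.07, -0.002]
contact_force: [-0.8, -0.2, -2.4]
width: 0.0347
```

```bash
python3 -c "
from h import *
to(494.4,149.1,165,17.2)
"
```

```text
t 5.78 pos [ 579.98 -230.18  183.96] yaw 8.06 zax [-0.0041  0.0089 -1.    ] F [-0.8 -0.2 -2.4] w 34.73 j6 -0.64
shift [ -31.48 -387.34   22.69] turn -9.14
```

Emit:
carry_out --series '[[[-1, -14, 0], 0], [[-2, -22, 0], 0], [[-2, -30, 0], 0], [[-3, -32, 0], 0], [[-3, -32, 0], 0], [[-3, -32, 0], 0], [[-3, -32, 0], 0], [[-3, -32, 0], 0], [[-3, -32, 0], 0], [[-3, -32, 0], 0]]'

```text
clock: 6.62
position: [0.5006, 0.0666, 0.1726]
ee_rot: [-0.009, 0.998, 0.064, -0.014]
contact_force: [0.5, 0.2, -1.7]
width: 0.0345
```

Emit:
carry_out --series '[[[-2, -30, 0], 0], [[-2, -25, 0], 0], [[-2, -20, 0], 0], [[-1, -10, 0], 0], [[0, 0, 0], -4.5], [[0, 0, 0], -4.5], [[0, 0, 0], 0]]'

```text
clock: 7.2
position: [0.4654, 0.1636, 0.1647]
ee_rot: [-0.013, 0.988, 0.151, -0.025]
contact_force: [-1.1, 0.3, -2.6]
width: 0.0345
```

```bash
python3 -c "
from h import *
to(494.4,149.1,130,17.2)
"
```

```text
t 7.2 pos [465.39 163.59 164.71] yaw 17.4 zax [-0.0534  0.0174 -0.9984] F [-1.1  0.3 -2.6] w 34.52 j6 -0.14
shift [24.92 23.58 32.85] turn 0.2
```

Emit:
carry_out --series '[[[6, 6, 0], 0], [[6, 6, 0], 0], [[6, 6, 0], 0], [[6, 6, 0], 0], [[1, 0, 0], 0], [[0, 0, 0], 0]]'

```text
clock: 7.7
position: [0.4992, 0.144, 0.16]
ee_rot: [-0.012, 0.989, 0.146, -0.027]
contact_force: [-0.0, 0.6, -1.2]
width: 0.0346
```

```bash
python3 -c "
from h import *
to(494.4,149.1,165,17.2)
"
```

```text
t 7.7 pos [499.2  144.02 160.04] yaw 16.87 zax [-0.0567  0.0155 -0.9983] F [-0.   0.6 -1.2] w 34.56 j6 -0.17
shift [-3.37 -6.4  -4.6 ] turn -0.33
```

Emit:
carry_out --series '[[[35, 10, 0], 0], [[35, 10, 0], 0], [[0, 0, 0], 0], [[0, 0, 0], 0]]'

```text
clock: 8.03
position: [0.5722, 0.1437, 0.1541]
ee_rot: [-0.012, 0.989, 0.145, -0.03]
contact_force: [-0.7, 0.1, -1.9]
width: 0.0346
```

```bash
python3 -c "
from h import *
to(494.4,149.1,165,17.2)
"
```

```text
t 8.03 pos [572.21 143.7  154.09] yaw 16.68 zax [-0.062   0.0155 -0.998 ] F [-0.7  0.1 -1.9] w 34.59 j6 -0.18
shift [-73.48 -27.72  -5.98] turn -0.52
```

Emit:
carry_out --series '[[[-10, -3, 0], 0], [[-10, -3, 0], 0], [[-10, -3, 0], 0], [[-10, -3, 0], 0], [[0, 0, 0], 0], [[0, 0, 0], 0]]'

```text
clock: 8.53
position: [0.5207, 0.1434, 0.1569]
ee_rot: [-0.012, 0.989, 0.144, -0.032]
contact_force: [-0.1, -0.4, -2.4]
width: 0.0345
```

```bash
python3 -c "
from h import *
to(494.4,149.1,165,17.2)
"
```

```text
t 8.53 pos [520.69 143.44 156.88] yaw 16.67 zax [-0.067   0.0154 -0.9976] F [-0.1 -0.4 -2.4] w 34.47 j6 -0.17
shift [-24.01 -13.18  -6.25] turn -0.53
```

```bash
cat >> h.py <<'E'
def mouth(x,y,z,yaw=17.2,L=37.3):
    s=manip.get_state();w,a,b,c=s["ee_rot"]
    from scipy.spatial.transform import Rotation as Ro
    R=Ro.from_quat([a,b,c,w]).as_matrix();p=np.array(s["position"])*1000;m=p+L*R[:,2]
    ps=np.degrees(np.arctan2(R[1,0],R[0,0]))
    print("t",round(s["clock"],2),"mouth",m.round(2),"yaw",ps.round(2),"zax",R[:,2].round(4),"F",np.round(s["contact_force"],1),"M",np.round(s["moment"],2),"w",round(s["width"]*1000,2))
    print("shift",(R.T@(np.array([x,y,z])-m)).round(2),"turn",round(-((yaw-ps+30)%60-30),2) )
E
python3 -c "
from h import *
mouth(494.4,149.1,90)
"
```

```text
t 8.53 mouth [518.2  144.02 119.67] yaw 16.67 zax [-0.067   0.0154 -0.9976] F [-0.1 -0.4 -2.4] M [-0.01 -0.06 -0.01] w 34.47
shift [-19.53 -10.64  31.27] turn -0.53
```

Emit:
carry_out --series '[[[-9, -5, 8], -0.5], [[-8, -4, 8], 0], [[-1, -1, 8], 0], [[0, 0, 2], 0]]'

```text
clock: 8.87
position: [0.4986, 0.1488, 0.1342]
ee_rot: [-0.012, 0.988, 0.149, -0.028]
contact_force: [0.2, -0.8, -1.7]
width: 0.0348
```

```bash
python3 -c "
from h import *
mouth(494.4,149.1,80)
"
```

```text
t 8.87 mouth [496.36 149.4   96.94] yaw 17.23 zax [-0.0595  0.0162 -0.9981] F [ 0.2 -0.8 -1.7] M [ 0.   -0.01  0.03] w 34.79
shift [-1.08  0.27 17.02] turn 0.03
```

Emit:
carry_out --series '[[[-1, 0, 6], 0], [[0, 0, 6], 0], [[0, 0, 4], 0], [[0, 0, 3], 0]]'

```text
clock: 9.2
position: [0.4985, 0.1489, 0.1157]
ee_rot: [-0.012, 0.988, 0.149, -0.027]
contact_force: [-8.8, -1.5, 32.1]
width: 0.0346
```

```bash
python3 -c "
from h import *
mouth(494.4,149.1,72)
"
```

```text
t 9.2 mouth [496.41 149.56  78.49] yaw 17.23 zax [-0.0563  0.0165 -0.9983] F [-8.8 -1.5 32.1] M [-0.22  1.38  0.04] w 34.58
shift [-1.73  0.06  6.58] turn 0.03
```

Emit:
carry_out --series '[[[-1.5, 0, -1], 0], [[-1.5, 0, 0], 0], [[0, 0, 1], 0], [[0, 0, 2], 0]]'

```text
clock: 9.53
position: [0.4974, 0.148, 0.1156]
ee_rot: [-0.012, 0.988, 0.149, -0.025]
contact_force: [-4.4, -0.9, 21.7]
width: 0.0344
```

```bash
python3 -c "
from h import *
mouth(494.4,149.1,72)
"
```

```text
t 9.53 mouth [495.4  148.65  78.33] yaw 17.2 zax [-0.0537  0.0169 -0.9984] F [-4.4 -0.9 21.7] M [-0.2   0.93  0.  ] w 34.39
shift [-0.53 -0.52  6.38] turn -0.0
```

Emit:
carry_out --series '[[[-1.5, 0, -1], 0], [[-1, 0, 1], 0], [[0, 0, 2], 0], [[0, 0, 2], 0]]'

```text
clock: 9.87
position: [0.4963, 0.1475, 0.1148]
ee_rot: [-0.013, 0.988, 0.149, -0.023]
contact_force: [-4.6, -0.7, 18.1]
width: 0.0348
```

```bash
python3 -c "
from h import *
mouth(494.4,149.1,72)
"
```

```text
t 9.87 mouth [494.39 148.19  77.59] yaw 17.17 zax [-0.0499  0.0178 -0.9986] F [-4.6 -0.7 18.1] M [-0.21  0.85 -0.02] w 34.81
shift [ 0.51 -0.69  5.6 ] turn -0.03
```

Emit:
carry_out --series '[[[-1.5, -0.5, 0], 0], [[-1, -0.3, 1], 0], [[-0.5, 0, 2], 0], [[0, 0, 2], 0], [[0, 0, 2], 0]]'

```text
clock: 10.28
position: [0.4928, 0.1476, 0.1067]
ee_rot: [-0.013, 0.989, 0.149, -0.023]
contact_force: [-0.0, 0.9, -0.8]
width: 0.0343
```

```bash
python3 -c "
from h import *
mouth(494.4,149.1,72)
"
```

```text
t 10.28 mouth [490.92 148.24  69.43] yaw 17.15 zax [-0.0492  0.0181 -0.9986] F [-0.   0.9 -0.8] M [ 0.27 -0.14 -0.07] w 34.33
shift [ 3.47  0.11 -2.72] turn -0.05
```

Emit:
carry_out --series '[[[0, 0, 4], 0], [[0, 0, 3], 0], [[0, 0, 3], 0]]'

```text
clock: 10.53
position: [0.4926, 0.148, 0.0948]
ee_rot: [-0.013, 0.989, 0.149, -0.023]
contact_force: [0.8, -0.6, -2.0]
width: 0.0347
```

```bash
python3 -c "
from h import *
mouth(494.4,149.1,56)
"
```

```text
t 10.53 mouth [490.77 148.73  57.52] yaw 17.14 zax [-0.0493  0.0186 -0.9986] F [ 0.8 -0.6 -2. ] M [ 0.02 -0.17  0.  ] w 34.7
shift [3.64 0.76 1.35] turn -0.06
```

Emit:
carry_out --series '[[[0, 0, 2], 0], [[0, 0, 2], 0], [[0, 0, 2.5], 0], [[0, 0, 2.5], 0], [[0, 0, 2.5], 0], [[0, 0, 2.5], 0]]'

```text
clock: 11.03
position: [0.4925, 0.1481, 0.0939]
ee_rot: [-0.012, 0.988, 0.149, -0.021]
contact_force: [-4.5, -1.3, 15.7]
width: 0.0349
```

```bash
python3 -c "
from h import *
mouth(491,148.7,56)
"
```

```text
t 11.03 mouth [490.81 148.78  56.68] yaw 17.21 zax [-0.0451  0.018  -0.9988] F [-4.5 -1.3 15.7] M [-0.21  0.71  0.  ] w 34.91
shift [0.18 0.15 0.67] turn 0.01
```

Emit:
carry_out --series '[[[-0.7, -0.3, 4], 0], [[-0.7, -0.3, 4], 0], [[-0.7, -0.3, 4], 0], [[-0.7, -0.3, 4], 0], [[-0.7, -0.3, 4], 0], [[-0.7, -0.3, 4], 0], [[-0.7, -0.3, 4], 0], [[-0.7, -0.3, 4], 0]]'

```text
clock: 11.7
position: [0.4915, 0.1482, 0.0935]
ee_rot: [-0.01, 0.989, 0.151, -0.008]
contact_force: [-6.2, -1.2, 26.1]
width: 0.0347
```

```bash
python3 -c "
from h import *
mouth(491,148.7,56)
"
```

```text
t 11.7 mouth [490.76 148.84  56.2 ] yaw 17.33 zax [-0.0196  0.0165 -0.9997] F [-6.2 -1.2 26.1] M [-0.47  1.05 -0.18] w 34.71
shift [0.19 0.21 0.19] turn 0.13
```

Works well: tilt is down from 0.045 to 0.020. One more helping of the same.

Emit:
carry_out --series '[[[-0.7, -0.6, 4], 0], [[-0.7, -0.6, 4], 0], [[-0.7, -0.6, 4], 0], [[-0.6, -0.6, 4], 0], [[-0.5, -0.6, 4], 0], [[-0.3, -0.6, 4], 0], [[0, -0.4, 3], 0], [[0, 0, 2], 0]]'

```text
clock: 12.37
position: [0.4908, 0.1484, 0.0934]
ee_rot: [-0.005, 0.989, 0.151, 0.002]
contact_force: [-2.0, 0.6, 6.2]
width: 0.0349
```

Run:
```python
from h import *
mouth(491,148.7,56)
for n,w in(("top",.131),("scene",.1)):
    d=cam(n);u,v=proj(d,[.491,.149,w])[0];u,v=int(u),int(v)
    c=d["frame"][max(v-45,0):v+45,u-40:u+40];cv2.imwrite(f"pics/f{n}.png",cv2.resize(c,(390,440),interpolation=cv2.INTER_CUBIC))
cv2.imwrite("pics/f.png",np.hstack([cv2.imread("pics/ftop.png"),cv2.imread("pics/fscene.png")]))
mouth(491,148.7,56)
```

```text
t 12.37 mouth [490.85 148.82  56.09] yaw 17.35 zax [ 0.0025  0.0112 -0.9999] F [-2.   0.6  6.2] M [-0.01  0.52 -0.13] w 34.86
shift [0.1  0.16 0.09] turn 0.15
t 12.47 mouth [490.85 148.84  56.03] yaw 17.35 zax [ 0.0022  0.0112 -0.9999] F [-3.9 -0.3 14.4] M [-0.28  0.66 -0.09] w 34.88
shift [0.1  0.18 0.03] turn 0.15
```

View pics/f.png

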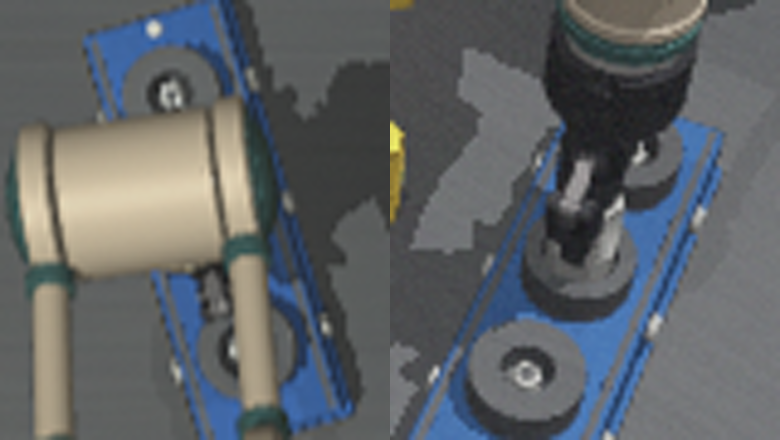

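```bash
python3 -c "
from h import *
print(manip.sign_off());mouth(491,148.7,56)"
```

```text
the job is handed in; nothing more can be done
None
the job is handed in; nothing more can be done
```

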